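# Damp test of an oak offcut on two faces

## Task

Test the oak block for damp. First zero the tester with its bed empty by pressing the round key fully down; then lay the block flat on the bed with a long side flush against the bent bracket, covering both brass studs, and press the long bar key; then turn the block so that one of its ends sits flush over both studs, press the square key, and leave it there. Press each key only while the block is where that key needs it, never press the plus-shaped key, which erases the readings, set the block down rather than dropping it, and leave the other things on the bench where they are.

Things in the scene. Friction and masses are not known exactly. Their poses are not given: they have to be found in the camera images.
- oak_block: loose oak offcut, 62 x 110 x 35 mm (x, y, z), about 0.14 kg; origin at the centre of its underside, y along its length (its 62 x 35 mm ends are the end grain)
- tester: damp tester, fixed: flat grey-painted bed 130 x 120 mm (x, y), 6 mm thick, with a low bent steel bracket 90 mm wide (along y) near its far edge, rising 13 mm above the bed, 5 mm thick, so the block stands 22 mm higher than the bracket; origin at the centre of its underside. Two flush brass studs (8 mm wide) in the bracket's face, 15 mm either side of its middle
- bracket_face (a point): middle of the bracket's contact face at bed height (6 mm above the worktop), midway between the studs; x points into the bracket, y along it, z up. The block comes from the -x side
- control_box: grey fixed control box 136 x 136 x 20 mm; origin at the centre of its underside. On it stand four black 56 mm key modules in a 2 x 2 grid, 60 mm apart, with white key caps of different shapes; which module stands where varies
- bar_key (a joint): travel of the bar key in m: 0 = up, 0.006 = fully down; springs back by itself; needs about 4 N. Counts as pressed beyond 0.004
- bar_top (a point): centre of the top face of the long bar key (18 x 48 mm), 46 mm above the worktop when up; axes as the control box
- square_key (a joint): travel of the square key in m: 0 = up, 0.006 = fully down; springs back by itself; needs about 4 N. Counts as pressed beyond 0.004
- square_top (a point): centre of the top face of the square key (30 x 30 mm), 46 mm above the worktop when up; axes as the control box
- round_key (a joint): travel of the round key in m: 0 = up, 0.006 = fully down; springs back by itself; needs about 4 N. Counts as pressed beyond 0.004
- round_top (a point): centre of the top face of the round key (34 mm across), 46 mm above the worktop when up; axes as the control box
- plus_key (a joint): travel of the plus key in m: 0 = up, 0.006 = fully down; springs back by itself; needs about 4 N. Counts as pressed beyond 0.004
- plus_top (a point): centre of the top face of the plus-shaped key (42 mm across), which erases the readings, 46 mm above the worktop when up; axes as the control box
- rest_board: fixed wooden board 100 x 130 x 24 mm (x, y, z), wider and lower than the oak block; bystander; origin at the centre of its underside
- tape_measure: yellow tape measure, 39 x 78 x 68 mm; bystander; origin at the centre of its underside
- tin_round: round white tin with a dark lid, 66 mm across, 60 mm high; bystander; origin at the centre of its underside
- brush: flat paint brush lying down, 38 x 202 x 13 mm; bystander; origin at the centre of its underside
- pliers: red-handled pliers lying flat, 67 x 175 x 13 mm; bystander; origin at the centre of the underside

How it is judged:
By the outcome, as a careful person would: the job done as asked, in the order asked, and still so for the second after the job is handed in, with the robot touching nothing.
It also fails if it takes over 72 s, if anything falls off the work surface, if the arm or the gripper's body presses on something with over 40 N, if the wrist force passes 120 N, or if a joint passes its speed limit or range.

## Robot

A 6-joint arm with a two-finger parallel gripper is mounted at the origin on the work surface; the furniture and walls round the work are solid. World frame = base frame: x ahead of the robot, y to its left, z up, the work surface at z = 0. Lengths are in m, angles in rad, forces in N, time in s.
With the tool pointing down it reaches from about 0.275 to 1 m from the base axis. Payload 8.4 kg.
Tool frame: the origin (TCP) lies at the very end of the fingers, on their centre line; the grasp point (between the pads) lies 19 mm behind it; z points along the fingers, y is the line along which they close (so a half turn about z gives the same grasp; the last joint's range is limited). The gripper opens to 85 mm and grips with 20 to 120 N. Pads are 22 mm wide; open, the fingers measure 114 mm over their backs; the gripper's body (76 mm by 85 mm) begins 54 mm behind the grasp point. The pads swing forward as they close: fully open they stand 13 mm farther back than shut.
Start: joints at [1.113, 0.353, 1.633, -0, 1.155, -0.002], TCP at [0.275, 0.561, 0.231] pointing down, gripper open.
Joint ranges: [-2.63, 2.63], [-0.92, 2.1], [0.06, 2.66], [-1.3, 4.44], [0, 2.69], [-3.02, 3.02]. Speed limits (rad/s): [2.22, 2.22, 2.79, 3.14, 3.14, 3.14].

## Interface

Orientations are given as a unit quaternion [w, x, y, z].
In Python, from bench import ctrl gives the robot as it stands. The module is installed in compiled form; this text tells all that it offers.
- The arm moves only by the tool move_arm, never from a script. Its argument "increments" is one flat list of numbers, 7 for each row, row after row: the shift along the world's x, y, z in cm, then the turn, a rotation vector about the world's x, y, z in rad, then the opening, from 0 (shut) to 1 (fully open). A call has 1 to 12 rows; each row shifts and turns the commanded pose from where the row before left it; what a row does not reach is not made up. A row lasts 1/12 s, in which the tool goes at most 41.7 mm and 7.16 degrees, less where a joint would pass 70% of its speed; a pose out of reach is approached as far as the arm can. A call with a gripper value outside its range is refused whole. The fingers move at their own pace and stop on an object; "force" is the grip in N (left out, the last holds). Time passes only in rows, so rows that do not move let the fingers close. It gives the time, the measured TCP pose, the force and the opening at its end, in the units of the state.
- ctrl.get_obs(): the state, without advancing time (a new reading comes with each control period).
- ctrl.read_camera(name): name is "side" or "top" or "wrist"; returns (picture, depth): 400x640x3 uint8, blue, green, red; 400x640 float32, m along the optical axis (not along the pixel's ray), 0 where there is no reading.
- ctrl.camera_info(name): a dict with "fx", "fy", "cx", "cy" (pixels), "xyz" and "rotation" of the camera in the world. Camera axes: x right, y down, z forward; pixel columns grow to the right and rows downward; lengths in m; the calibration is good to about 2 mm. A picture is of the moment at which its call begins: read the wrist's pose just before it. camera_info takes no time and is no camera call; for the wrist camera it gives the pose at the moment of the call.
- ctrl.sign_off(): hands the job in, once; it reports no verdict.
The state is a dict: "time": time; "q": joint angles; "dq": joint speeds; "effort": joint torques, N m; "position": TCP position; "tcp_rot": TCP orientation; "ft_force": force on the tool from outside, world axes, zero at the start; "moment": the same for the moment, N m; "gripper_width": finger opening in m.
Only numpy, scipy, OpenCV 4.12 (cv2) and the standard library are available. Lean on these libraries where they do the work, as an engineer would, in place of code of your own. Each camera call takes 0.05 s, during which the arm holds its last target. There are 200 camera calls.

## Working session

There is one attempt and no reset: what is moved stays moved. The work goes in short steps, Python scripts to look and compute and a tool call to move; the robot and the scene stay as the last step left them, time stands still between calls to the robot, and variables do not carry over. Pictures are saved under pics/ and viewed, on a budget of 10 in all, crops included, one or two more only if the job needs it, and the job is handed in when it is done.

Besides the shell and the picture viewer there is one more tool, called after "Call:" as name(argument=value, ...) on one line, values as JSON. move_arm: Moves the arm, as the interface text tells. Its arguments: {"type":"object","properties":{"increments":{"type":"array","items":{"type":"number"}},"force":{"type":"number"}},"required":["increments"]}

```bash
mkdir -p pics; cat > h.py <<'E'
import numpy as np, cv2
from bench import ctrl
def cam(n):
    i=ctrl.camera_info(n); im,d=ctrl.read_camera(n); return im,d,i
def R(i):
    r=np.array(i["rotation"],float)
    if r.size==9: return r.reshape(3,3)
    from scipy.spatial.transform import Rotation as S
    return S.from_quat([r[1],r[2],r[3],r[0]]).as_matrix()
def ray(i,uv,z):
    uv=np.atleast_2d(np.array(uv,float)); d=np.c_[(uv[:,0]-i["cx"])/i["fx"],(uv[:,1]-i["cy"])/i["fy"],np.ones(len(uv))]@R(i).T
    o=np.array(i["xyz"]); return o+d*((z-o[2])/d[:,2])[:,None]
def cloud(d,i):
    v,u=np.mgrid[:d.shape[0],:d.shape[1]]
    p=np.stack([(u-i["cx"])/i["fx"]*d,(v-i["cy"])/i["fy"]*d,d],-1)
    return p@R(i).T+np.array(i["xyz"])
E
python3 - <<'E'
from h import *
a,d,i=cam("top"); print(i); cv2.imwrite("pics/top1.png",a); np.savez("top1.npz",a=a,d=d)
b,e,j=cam("side"); print(j); cv2.imwrite("pics/side1.png",b)
o=ctrl.get_obs(); print(o)
E
```

```text
{'fx': 394.1164659048346, 'fy': 394.1164659048346, 'cx': 320.63849345982516, 'cy': 196.15894845775662, 'xyz': array([ 0.31240385, -0.04607211,  1.21879413]), 'rotation': array([ 0.08251021, -0.69706965,  0.71052929, -0.04933649])}
{'fx': 393.4962111197048, 'fy': 393.4962111197048, 'cx': 322.84619039567264, 'cy': 197.8747414888954, 'xyz': array([ 0.5213799 , -0.65366301,  0.65352664]), 'rotation': array([-0.41261571,  0.91082269,  0.0106627 ,  0.00605114])}
{'time': 0.1, 'q': array([ 1.11259741e+00,  3.53588688e-01,  1.63408196e+00, -3.82131316e-05,
        1.15522533e+00, -2.43301483e-03]), 'dq': array([-0.00050348, -0.00084509, -0.00222071, -0.00010051, -0.00015472,
       -0.00212817]), 'effort': array([ 1.07389074e-03, -6.06355333e+01, -3.42824578e+01,  8.52375092e-05,
        3.92220682e-03,  3.93779737e-05]), 'position': array([0.27492408, 0.56078466, 0.23062115]), 'tcp_rot': array([-1.31751080e-04,  2.25908144e-01,  9.74148390e-01, -6.38444481e-04]), 'ft_force': array([-0.41766084,  0.3405433 ,  0.65356931]), 'moment': array([ 0.00982641,  0.01289709, -0.06432401]), 'gripper_width': 0.08494661481695015}
```

View pics/top1.png

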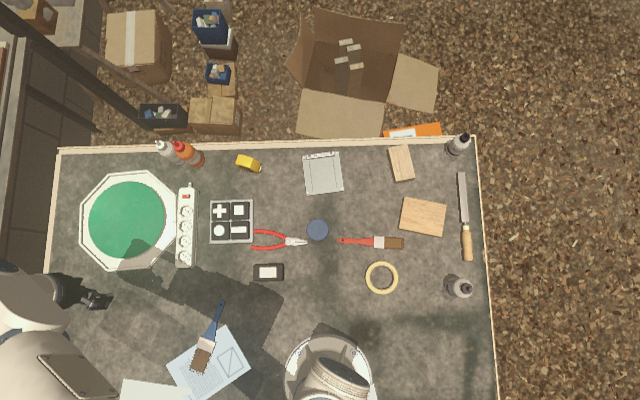

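View pics/side1.png

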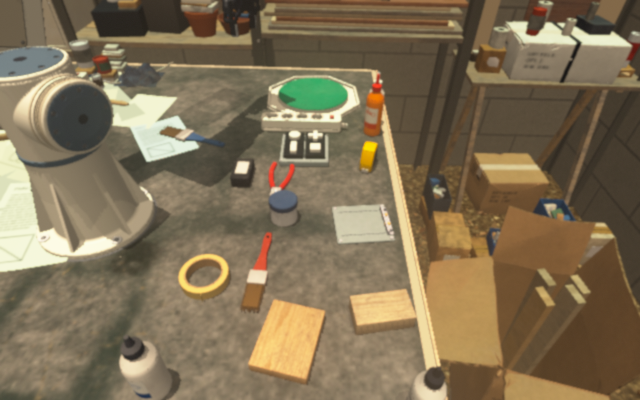

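The top view shows the block at about (401,163), the tester at (323,173) with its bracket on the far side, and the control box at (232,221). The keys are plus upper left, square upper right, round lower left and bar lower right. The rest board is at (423,216). Next I'll measure these.

```bash
python3 - <<'E'
from h import *
z=np.load("top1.npz");a,d=z["a"],z["d"];i=ctrl.camera_info("top")
P=cloud(d,i)
def rect(mask,h,name):
    cs,_=cv2.findContours(mask.astype(np.uint8),cv2.RETR_EXTERNAL,cv2.CHAIN_APPROX_NONE)
    for c in cs:
        if cv2.contourArea(c)<25: continue
        q=ray(i,c[:,0,:],h)[:,:2]; (cx,cy),(w,l),an=cv2.minAreaRect((q*1000).astype(np.float32))
        m=np.zeros(mask.shape,np.uint8);cv2.drawContours(m,[c],-1,1,-1)
        print(name,np.round([cx,cy,w,l,an],1),"z",np.round(np.median(P[...,2][m>0]),4))
def win(u0,u1,v0,v1):
    m=np.zeros(d.shape,bool);m[v0:v1,u0:u1]=1;return m
hsv=cv2.cvtColor(a,cv2.COLOR_BGR2HSV)
Z=P[...,2]
print(np.median(Z[260:300,290:340]))
rect(win(380,420,138,190)&(Z>0.02)&(Z<.06),.035,"blockZ")
rect(win(380,420,138,190)&(hsv[...,1]>75)&(a[...,2]>110),.035,"blockC")
rect(win(390,460,185,245)&(Z>0.014)&(Z<.06),.024,"boardZ")
rect(win(295,350,140,205)&(hsv[...,1]<40)&(a[...,2]>120),.006,"bedC")
rect(win(295,350,140,175)&(Z>0.0125),.019,"bracketZ")
rect(win(205,260,195,248)&(Z>0.012),.02,"boxZ")
rect(win(205,260,195,248)&(a.min(2)>170),.046,"keys")
rect(win(230,265,145,180)&(Z>0.02),.068,"tape")
rect(win(300,335,210,245)&(Z>0.02),.06,"tin")
c=np.hstack([a[135:255,200:260],a[135:255,295:345],a[135:255,375:450]])
cv2.imwrite("pics/c1.png",cv2.resize(c,None,fx=4.3,fy=4.3,interpolation=cv2.INTER_CUBIC))
E
```

```text
0.0012285402558813718
blockZ [ 634.8 -239.8  112.3   64.9   10.3] z 0.0369
blockC [ 634.5 -238.5  116.1   62.8    9.7] z 0.0368
boardZ [ 469.2 -296.8  131.4  100.9   77.2] z 0.0258
bedC [618.9   2.9 134.2 120.    6.5] z 0.0082
bracketZ [669.9  10.4  17.1  91.9   4.9] z 0.0181
boxZ [466.8 288.5 137.  138.9   1. ] z 0.0346
keys [465.1 280.8 128.4 129.9   1.5] z 0.035
tape [637.5 228.5  75.4  43.6  72.6] z 0.0614
tin [432.4  19.2  65.1  62.1  89. ] z 0.0614
```

View pics/c1.png

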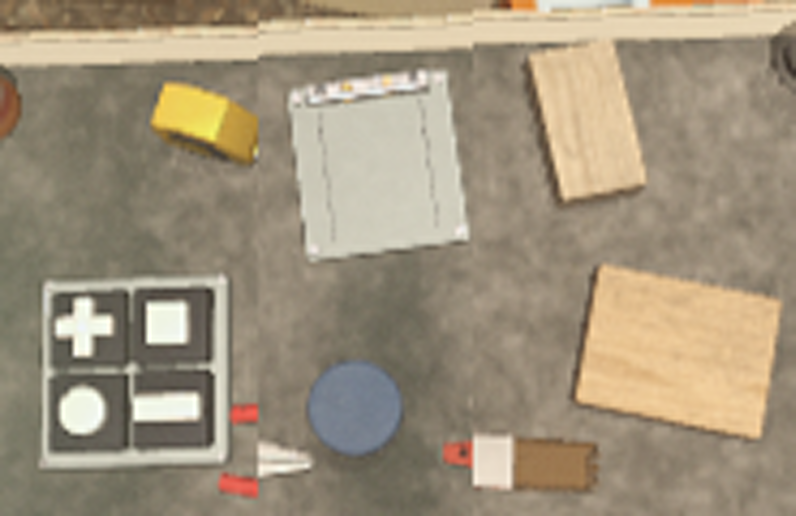

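The crop confirms the layout. The bed is yawed about 6° and the block about 10°, with its length along x. I'll go above the keys and refine with the wrist camera.

Call:
move_arm(increments=[1.6, -2.4, -0.6, 0, 0, 0, 0, 1.6, -2.4, -0.6, 0, 0, 0, 0, 1.6, -2.4, -0.6, 0, 0, 0, 0, 1.6, -2.4, -0.6, 0, 0, 0, 0, 1.6, -2.4, -0.6, 0, 0, 0, 0, 1.6, -2.4, -0.6, 0, 0, 0, 0, 1.6, -2.4, -0.6, 0, 0, 0, 0, 1.6, -2.4, -0.6, 0, 0, 0, 0, 1.6, -2.4, -0.6, 0, 0, 0, 0, 1.6, -2.4, -0.6, 0, 0, 0, 0, 0, 0, 0, 0, 0, 0, 0, 0, 0, 0, 0, 0, 0, 0], force=40)

```text
time: 1.1
position: [0.4354, 0.3198, 0.1707]
tcp_rot: [-0.0, 0.227, 0.974, -0.0]
ft_force: [0.3, 0.1, 0.2]
gripper_width: -0.0
```

```bash
python3 - <<'E'
from h import *
z=np.load("top1.npz");a0,d0=z["a"],z["d"];i0=ctrl.camera_info("top")
a,d,i=cam("wrist"); cv2.imwrite("pics/w1.png",a); print(i)
for nm,im,I,box in(("top",a0,i0,(205,260,195,248)),("wrist",a,i,(0,640,0,400))):
    m=np.zeros(im.shape[:2],np.uint8);u0,u1,v0,v1=box
    m[v0:v1,u0:u1]=(im[v0:v1,u0:u1].min(2)>(205))
    cs,_=cv2.findContours(m,0,1)
    for c in cs:
        if cv2.contourArea(c)<30: continue
        q=ray(I,c[:,0],.046)[:,:2]*1000
        print(nm,np.round(cv2.minAreaRect(q.astype(np.float32))[0],1),np.round(cv2.minAreaRect(q.astype(np.float32))[1:][0],1),cv2.minAreaRect(q.astype(np.float32))[2],c[:,0].mean(0))
o=ctrl.get_obs();print(o["position"],o["tcp_rot"],o["ft_force"])
E
```

```text
{'fx': 326.88343010100726, 'fy': 326.88343010100726, 'cx': 321.81892504266057, 'cy': 194.07040653189293, 'xyz': array([0.37166712, 0.3507924 , 0.31249474]), 'rotation': array([0.12089428, 0.8406935 , 0.5226762 , 0.07367904])}
top [438.7 258.5] [14.4 43.4] 5.198317527770996 [238.         229.44444444]
top [436.5 318. ] [28.  27.2] 88.91865539550781 [218.57692308 230.07692308]
top [497.8 260. ] [25.8 24.6] 88.76959228515625 [238. 210.]
top [496.9 319.2] [29.2 33.9] 45.2179069519043 [218.9   210.825]
wrist [490.8 249.8] [11.5  8.4] 1.1804219484329224 [280.35483871 272.        ]
wrist [593.4 527. ] [26.3  3.3] 49.44309997558594 [612.32727273 240.72727273]
wrist [395.9 133.3] [11.4 14.4] 63.78726577758789 [114.96296296 238.74074074]
wrist [554.4 481.9] [59.6  3.9] 49.494632720947266 [549.96899225 224.74418605]
wrist [585.7 540.7] [27.4 17.8] 36.63360595703125 [627.25609756 225.91463415]
wrist [437.3 258.3] [13.5 28.2] 1.3098820447921753 [262.28169014 218.78873239]
wrist [427.1 315.7] [11.7 26. ] 10.420624732971191 [315.23529412 180.19117647]
wrist [405.9 440.8] [2.8 9.7] 85.798095703125 [446.61538462  86.46153846]
wrist [470.1 422.9] [193.3  48.1] 0.24894599616527557 [448.77663551 149.74485981]
wrist [468.9 487.1] [201.8  73.3] 1.6508516073226929 [517.87610619 126.53855879]
wrist [348.7 443.1] [31.2  9.7] 23.741378784179688 [420.5  11.5]
[0.4351425  0.32083579 0.17105442] [-2.99818035e-04  2.26690375e-01  9.73966820e-01 -1.29248643e-04] [0.34151845 0.11390802 0.05835159]
```

View pics/w1.png

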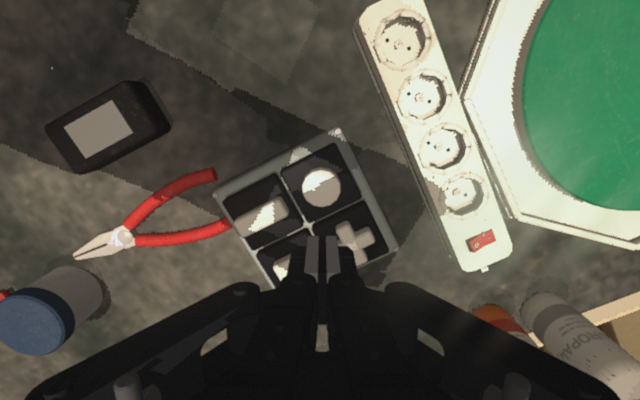

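The wrist view shows the round key at (322,187), lit above the shut fingertips. The top camera puts it at (437,318) mm, and the four key positions fit the 60 mm grid. Pressing the round key now.

Call:
move_arm(increments=[0.2, -0.25, -2.5, 0, 0, 0, 0, 0, 0, -2.5, 0, 0, 0, 0, 0, 0, -2.5, 0, 0, 0, 0, 0, 0, -2.5, 0, 0, 0, 0, 0, 0, -1.5, 0, 0, 0, 0, 0, 0, -0.8, 0, 0, 0, 0, 0, 0, -0.3, 0, 0, 0, 0, 0, 0, -0.3, 0, 0, 0, 0, 0, 0, -0.2, 0, 0, 0, 0, 0, 0, 0, 0, 0, 0, 0, 0, 0, 0, 0, 0, 0, 0])

```text
time: 2.07
position: [0.4374, 0.3192, 0.0412]
tcp_rot: [0.0, 0.226, 0.974, 0.001]
ft_force: [-2.4, 0.9, 2.8]
gripper_width: 0.0003
```

Call:
move_arm(increments=[0, 0, -0.15, 0, 0, 0, 0, 0, 0, -0.1, 0, 0, 0, 0, 0, 0, 0, 0, 0, 0, 0])

```text
time: 2.32
position: [0.4377, 0.3193, 0.0396]
tcp_rot: [0.0, 0.226, 0.974, 0.001]
ft_force: [-7.0, -1.5, 21.8]
gripper_width: -0.0
```

The key is bottomed at 39.6 mm with 22 N, so the press is full. Next I'll lift and head over the tester for a close look.

Call:
move_arm(increments=[0, 0, 4, 0, 0, 0, 0, 0, 0, 4, 0, 0, 0, 0, 2.1, -3.1, 0.7, 0, 0, 0.0635, 1, 2.1, -3.1, 0.7, 0, 0, 0.0635, 1, 2.1, -3.1, 0.7, 0, 0, 0.0635, 1, 2.1, -3.1, 0.7, 0, 0, 0.0635, 1, 2.1, -3.1, 0.7, 0, 0, 0.0635, 1, 2.1, -3.1, 0.7, 0, 0, 0.0635, 1, 2.1, -3.1, 0.7, 0, 0, 0.0635, 1, 2.1, -3.1, 0.7, 0, 0, 0.0635, 1, 2.1, -3.1, 0.7, 0, 0, 0.0635, 1, 2.1, -3.1, 0.7, 0, 0, 0.0635, 1])

```text
time: 3.32
position: [0.6482, 0.0065, 0.1885]
tcp_rot: [0.001, -0.091, 0.996, -0.0]
ft_force: [0.7, 1.2, -1.1]
gripper_width: 0.0855
```

```bash
python3 - <<'E'
from h import *
cam("wrist")
a,d,i=cam("wrist"); cv2.imwrite("pics/w2.png",a); np.savez("w2.npz",a=a,d=d,**i)
o=ctrl.get_obs();print(o["position"],o["tcp_rot"],o["gripper_width"],o["q"])
P=cloud(d,i);x=P[...,0];y=P[...,1];z=P[...,2]
for n,lo,hi in(("bracket",.0145,.03),("bed",.003,.011)):
    m=(d>0)&(z>lo)&(z<hi)&(x>.53)&(x<.70)&(abs(y)<.09)
    print(n,m.sum(),cv2.minAreaRect((P[m][:,:2]*1000).astype(np.float32)),np.median(z[m]))
E
```

```text
[0.65088797 0.00392565 0.18942437] [ 0.002558   -0.08876978  0.99604831 -0.00107078] 0.08553639682365827 [ 0.00462347  0.42935386  1.61724506 -0.00192146  1.08971639 -1.74306246]
bracket 532 ((671.1929931640625, 7.617450714111328), (11.896265983581543, 89.58219909667969), 6.690163612365723) 0.017729790017722014
bed 15319 ((616.7056884765625, 1.7142410278320312), (130.15147399902344, 119.9276123046875), 6.243560314178467) 0.005252557282433623
```

View pics/w2.png

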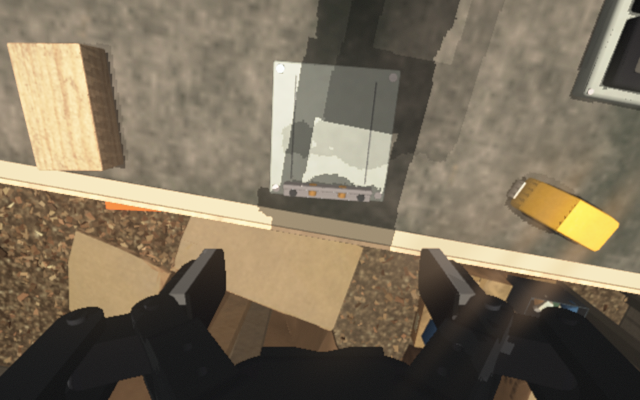

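The wrist view shows the bed clear and yawed about 6.3°, with its bracket and both studs at (312,193) and (342,194). The block is at left, about (60,105). Refining the block pose and the bracket face from the same picture.

```bash
python3 - <<'E'
from h import *
Zf=np.load("w2.npz");d=Zf["d"];i={k:Zf[k] for k in("fx","fy","cx","cy","xyz","rotation")}
P=cloud(d,i);x,y,z=P[...,0],P[...,1],P[...,2]
m=(z>.028)&(z<.045)&(y<-.15)&(x>.5)&(x<.75)&(d>0)
print(m.sum(),cv2.minAreaRect((P[m][:,:2]*1000).astype(np.float32)),np.median(z[m]))
th=np.radians(6.3);c=np.array([616.7,1.7])
B=(P[...,:2]*1000-c)@np.array([[np.cos(th),-np.sin(th)],[np.sin(th),np.cos(th)]])
for v in range(176,204,2):
    u=330;print(v,np.round(B[v,u],1),round(z[v,u]*1000,1))
m=(z>.02)&(z<.06)&(x>.69)&(x<.76)&(abs(y)<.1);print("plank",m.sum(),x[m].min() if m.any() else 0)
m=(x>.68)&(x<.76)&(abs(y)<.06)&(z>-.05)
for k in np.arange(.68,.76,.01):
    n=m&(x>=k)&(x<k+.01); print(round(k,2),np.round(np.median(z[n]),4) if n.any() else None)
E
```

```text
9377 ((636.3623657226562, -242.51907348632812), (109.67784118652344, 64.10234069824219), 10.092743873596191) 0.034557071204887935
176 [41.1  2.5] 4.8
178 [43.2  2.6] 4.8
180 [44.8  2.7] 6.8
182 [47.3  3. ] 5.4
184 [49.2  3.1] 6.3
186 [-36.3  -9.8] 331.6
188 [50.4  3. ] 17.3
190 [52.2  3.1] 18.3
192 [54.2  3.3] 18.3
194 [58.5  3.8] 10.9
196 [61.3  4. ] 8.8
198 [63.2  4.2] 9.4
200 [68.7  4.8] -1.1
202 [71.4  5.1] -2.4
plank 0 0
0.68 -0.0008
0.69 -0.0011
0.7 -0.0008
0.71 -0.0006
0.72 -0.0014
0.73 -0.0024
0.74 None
0.75 None
```

Call:
move_arm(increments=[-0.2, -3.05, 0, 0, 0, 0, 1, -0.2, -3.05, 0, 0, 0, 0, 1, -0.2, -3.05, 0, 0, 0, 0, 1, -0.2, -3.05, 0, 0, 0, 0, 1, -0.2, -3.05, 0, 0, 0, 0, 1, -0.2, -3.05, 0, 0, 0, 0, 1, -0.2, -3.05, 0, 0, 0, 0, 1, -0.2, -3.05, 0, 0, 0, 0, 1, 0, 0, -3, 0, 0, 0, 1, 0, 0, -3, 0, 0, 0, 1, 0, 0, -3, 0, 0, 0, 1, 0, 0, 0, 0, 0, 0, 1])

```text
time: 4.42
position: [0.6273, -0.234, 0.092]
tcp_rot: [-0.004, -0.089, 0.996, 0.002]
ft_force: [-0.9, 1.0, -0.2]
gripper_width: 0.0854
```

Call:
move_arm(increments=[0, 0, -1, 0, 0, 0, 1, 0, 0, 0, 0, 0, 0, 1, 0, 0, 0, 0, 0, 0, 1])

```text
time: 4.67
position: [0.632, -0.2353, 0.0891]
tcp_rot: [0.001, -0.09, 0.996, -0.0]
ft_force: [-0.7, -0.5, 1.8]
gripper_width: 0.0854
```

Call:
move_arm(increments=[0.35, -0.55, 0, 0, 0, 0, 1, 0, 0, -2.5, 0, 0, 0, 1, 0, 0, -2.5, 0, 0, 0, 1, 0, 0, -1.5, 0, 0, 0, 1, 0, 0, -1, 0, 0, 0, 1, 0, 0, -0.4, 0, 0, 0, 1, 0, 0, 0, 0, 0, 0, 1, 0, 0, 0, 0, 0, 0, 0.5, 0, 0, 0, 0, 0, 0, 0.5, 0, 0, 0, 0, 0, 0, 0.5, 0, 0, 0, 0, 0, 0, 0.5], force=40)

```text
time: 5.58
position: [0.6356, -0.2412, 0.0102]
tcp_rot: [0.001, -0.09, 0.996, -0.001]
ft_force: [-0.9, 0.7, 6.4]
gripper_width: 0.0611
```

Call:
move_arm(increments=[0, 0, 0.5, 0, 0, 0, 0.5, 0, 0, 2, 0, 0, 0, 0.5, 0, 0, 3, 0, 0, 0, 0.5, 0, 0, 3, 0, 0, 0, 0.5, -0.07, 1.74, 0, 0, 0, -0.117, 0.5, -0.07, 1.74, 0, 0, 0, -0.117, 0.5, -0.07, 1.74, 0, 0, 0, -0.117, 0.5, -0.07, 1.74, 0, 0, 0, -0.117, 0.5, -0.07, 1.74, 0, 0, 0, -0.117, 0.5, -0.07, 1.74, 0, 0, 0, -0.117, 0.5, -0.07, 1.74, 0, 0, 0, -0.117, 0.5, -0.07, 1.74, 0, 0, 0, -0.117, 0.5])

```text
time: 6.58
position: [0.6287, -0.1007, 0.0941]
tcp_rot: [-0.0, 0.372, 0.928, -0.0]
ft_force: [0.6, -0.4, -0.1]
gripper_width: 0.0613
```

Call:
move_arm(increments=[-0.07, 1.74, 0, 0, 0, -0.117, 0.5, -0.07, 1.74, 0, 0, 0, -0.117, 0.5, -0.07, 1.74, 0, 0, 0, -0.117, 0.5, -0.07, 1.74, 0, 0, 0, -0.117, 0.5, -0.07, 1.74, 0, 0, 0, -0.117, 0.5, -0.07, 1.74, 0, 0, 0, -0.117, 0.5, 0, 0, 0, 0, 0, 0, 0.5, 0, 0, 0, 0, 0, 0, 0.5])

```text
time: 7.25
position: [0.6246, 0.0034, 0.094]
tcp_rot: [0.0, 0.665, 0.747, -0.0]
ft_force: [0.5, -0.2, -1.9]
gripper_width: 0.0608
```

Call:
move_arm(increments=[0.1, 0, -3, 0, 0, 0, 0.5, 0, 0, -2.5, 0, 0, 0, 0.5, 0, 0, -1.2, 0, 0, 0, 0.5, 0, 0, -0.6, 0, 0, 0, 0.5, 0, 0, -0.2, 0, 0, 0, 0.5, 0, 0, -0.1, 0, 0, 0, 0.5, 0, 0, -0.1, 0, 0, 0, 0.5, 0, 0, 0, 0, 0, 0, 0.5, 0, 0, 0, 0, 0, 0, 0.5])

```text
time: 8.0
position: [0.6264, 0.0028, 0.0177]
tcp_rot: [0.001, 0.666, 0.746, 0.0]
ft_force: [-0.1, -0.1, -1.0]
gripper_width: 0.0611
```

```bash
python3 - <<'E'
from h import *
b,e,j=cam("side"); cv2.imwrite("pics/s2.png",cv2.resize(b[160:280,300:440],None,fx=5,fy=5,interpolation=cv2.INTER_CUBIC))
o=ctrl.get_obs();print(o["position"],o["ft_force"],o["gripper_width"])
E
```

```text
[0.6263707  0.00278361 0.01762587] [ 0.00432877 -0.18167523 -0.84710865] 0.060980157141729184
```

View pics/s2.png

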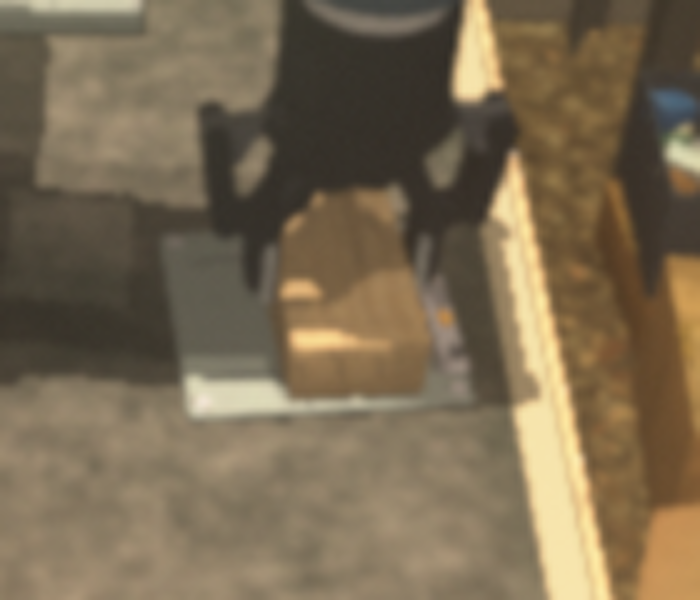

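The block hangs level just above the bed, at (350,310) in the crop, parallel to the bracket with a gap of about 10 mm. Lowering to contact.

Call:
move_arm(increments=[0, 0, -0.1, 0, 0, 0, 0.5, 0, 0, -0.1, 0, 0, 0, 0.5, 0, 0, 0, 0, 0, 0, 0.5])

```text
time: 8.3
position: [0.6263, 0.0029, 0.0162]
tcp_rot: [0.0, 0.666, 0.746, 0.0]
ft_force: [-3.7, 0.8, 11.3]
gripper_width: 0.0613
```

Call:
move_arm(increments=[0, 0, 0, 0, 0, 0, 1, 0, 0, 0, 0, 0, 0, 1, 0, 0, 0, 0, 0, 0, 1, 0, 0, 2, 0, 0, 0, 1, 0, 0, 3, 0, 0, 0, 1, 0, 0, 1.5, 0, 0, 0, 1, -2.8, -0.3, 0, 0, 0, 0, 0, -2.8, -0.3, 0, 0, 0, 0, 0, 0, 0, 0, 0, 0, 0, 0, 0, 0, 0, 0, 0, 0, 0])

```text
time: 9.13
position: [0.5685, -0.0033, 0.0798]
tcp_rot: [-0.0, 0.666, 0.746, -0.0]
ft_force: [0.2, 0.2, 0.1]
gripper_width: 0.0386
```

```bash
cat > bl.py <<'E'
from h import *
import sys
b,e,j=cam(sys.argv[1]); P=cloud(e,j); x,y,z=P[...,0],P[...,1],P[...,2]
hsv=cv2.cvtColor(b,cv2.COLOR_BGR2HSV)
m=(e>0)&(z>.032)&(z<.05)&(abs(y)<.09)&(x>.52)&(x<.72)&(hsv[...,1]>45)&(hsv[...,0]<25)
m=cv2.morphologyEx(m.astype(np.uint8),cv2.MORPH_OPEN,np.ones((2,2)))>0
(c,s,an)=cv2.minAreaRect((P[m][:,:2]*1000).astype(np.float32)); print(m.sum(),c,s,an,np.median(z[m]))
th=np.radians(6.3);k=np.array([[np.cos(th),-np.sin(th)],[np.sin(th),np.cos(th)]])
B=(P[m][:,:2]*1000-[616.7,1.7])@k
print("bed x range",np.percentile(B,[.5,99.5],axis=0).round(1).tolist(),"centre",((np.array(c)-[616.7,1.7])@k).round(1))
o=ctrl.get_obs();print(o["position"],o["ft_force"],o["gripper_width"])
E
python3 bl.py top; python3 bl.py wrist
```

```text
4 (541.5209350585938, -45.02183532714844) (135.20599365234375, 1.7405515909194946) 0.45044296979904175 0.5683226119694926
bed x range [[-147.2, -44.0], [-14.5, -30.6]] centre [-79.9 -38.2]
[ 0.5701273  -0.00324153  0.08005254] [ 0.88126343  0.58748897 -0.37575639] 0.030635292182601238
15008 (623.0145263671875, 3.8211898803710938) (103.66389465332031, 141.61026000976562) 7.921199321746826 0.040280825880348065
bed x range [[-21.8, -44.4], [50.6, 52.9]] centre [6.5 1.4]
[ 0.570783   -0.00318455  0.0800102 ] [ 0.37095527 -0.63341672  0.08416181] 0.02287294658140091
```

Call:
move_arm(increments=[0, 0, -1.5, 0, 0, 0, 0, 0, 0, -2.5, 0, 0, 0, 0, 0, 0, -2, 0, 0, 0, 0, 0, 0, -0.8, 0, 0, 0, 0, 0, 0, 0, 0, 0, 0, 0, 0.5, 0.05, 0, 0, 0, 0, 0, 0.5, 0.05, 0, 0, 0, 0, 0, 0.3, 0.05, 0, 0, 0, 0, 0, 0, 0, 0, 0, 0, 0, 0])

```text
time: 9.98
position: [0.5848, -0.0016, 0.013]
tcp_rot: [0.001, 0.666, 0.746, 0.001]
ft_force: [-0.4, -0.8, -0.2]
gripper_width: -0.0004
```

Call:
move_arm(increments=[0.2, 0.02, 0, 0, 0, 0, 0, 0.2, 0.02, 0, 0, 0, 0, 0, 0.1, 0.01, 0, 0, 0, 0, 0, 0, 0, 0, 0, 0, 0, 0])

```text
time: 10.32
position: [0.588, -0.0012, 0.012]
tcp_rot: [0.0, 0.666, 0.746, 0.0]
ft_force: [-0.3, 0.4, -0.3]
gripper_width: -0.0001
```

Call:
move_arm(increments=[0.1, 0.01, 0, 0, 0, 0, 0, 0.1, 0.01, 0, 0, 0, 0, 0, 0, 0, 0, 0, 0, 0, 0])

```text
time: 10.57
position: [0.5899, -0.001, 0.0118]
tcp_rot: [0.0, 0.666, 0.746, 0.0]
ft_force: [-0.6, 0.2, -0.1]
gripper_width: 0.0002
```

Call:
move_arm(increments=[0.15, 0.015, 0, 0, 0, 0, 0, 0.15, 0.015, 0, 0, 0, 0, 0, 0, 0, 0, 0, 0, 0, 0])

```text
time: 10.82
position: [0.5907, -0.0009, 0.0115]
tcp_rot: [-0.002, 0.666, 0.746, -0.002]
ft_force: [-9.2, -1.3, 7.3]
gripper_width: 0.0001
```

```bash
python3 - <<'E'
from h import *
a,d,i=cam("wrist"); cv2.imwrite("pics/w3.png",a); np.savez("w3.npz",a=a,d=d,**i)
o=ctrl.get_obs();print(o["position"],o["ft_force"])
E
```

```text
[ 0.59067798 -0.00091231  0.01148655] [-8.72294486 -1.08473657  6.91150131]
```

View pics/w3.png

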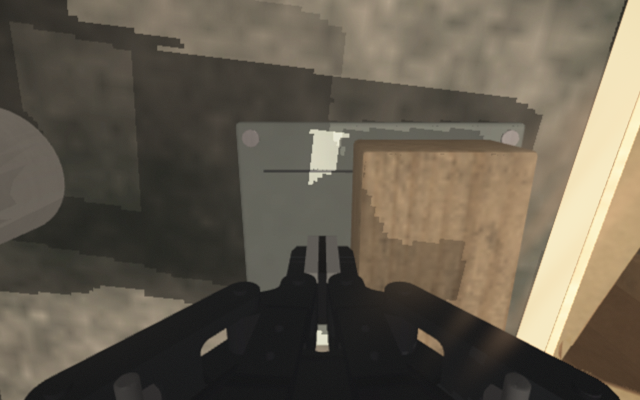

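The wrist view shows the block against the bracket along its whole visible edge, (352–535, 150–300). The 9 N reaction came at the expected finger position. Backing off and lifting, then checking its pose.

Call:
move_arm(increments=[-0.5, -0.05, 0, 0, 0, 0, 0, -2, -0.2, 0, 0, 0, 0, 0, 0, 0, 3, 0, 0, 0, 0, 0, 0, 4, 0, 0, 0, 0, 0, 0, 5, 0, 0, 0, 0, -1.8, 0, 3, 0, 0, 0, 0, -2, 0, 0, 0, 0, 0, 0, 0, 0, 0, 0, 0, 0, 0])

```text
time: 11.53
position: [0.5282, -0.0032, 0.1553]
tcp_rot: [0.001, 0.666, 0.746, 0.001]
ft_force: [0.0, 0.2, -1.4]
gripper_width: -0.0004
```

```bash
cat > chk.py <<'E'
from h import *
import sys
def edges(n):
    a,d,i=cam(n); cv2.imwrite(f"pics/{sys.argv[1]}_{n}.png",a)
    P=cloud(d,i)*1000;th=np.radians(6.3);k=np.array([[np.cos(th),-np.sin(th)],[np.sin(th),np.cos(th)]])
    B=(P[...,:2]-[616.7,1.7])@k;z=P[...,2]
    m=(d>0)&(z>33)&(z<48)&(abs(B[...,0])<90)&(abs(B[...,1])<80)
    m=m.astype(np.uint8); nc,lab,st,_=cv2.connectedComponentsWithStats(m); 
    if nc<2: print(n,"none");return
    L=lab==1+st[1:,4].argmax(); q=B[L]
    c,s,an=cv2.minAreaRect(q.astype(np.float32)); print(n,L.sum(),"rect in bed frame",np.round(c,1),np.round(s,1),round(an,2),"z",np.median(z[L]).round(1))
    print(" x range",np.percentile(q[:,0],[1,99]).round(1),"y range",np.percentile(q[:,1],[1,99]).round(1))
    m=(d>0)&(z>15)&(z<24)&(abs(B[...,0]-55)<15)&(abs(B[...,1])<50)
    if m.sum()>20: print(" bracket x",np.percentile(B[m][:,0],[2,98]).round(1),m.sum())
for n in("top","wrist"): edges(n)
E
python3 chk.py k1
```

```text
top 20 rect in bed frame [ 18.3 -48.3] [ 0.1 61.7] 82.4 z 42.5
 x range [-11.7  48. ] y range [-52.2 -44.3]
wrist 9952 rect in bed frame [17.9 -1.6] [ 62.3 109.2] 0.01 z 40.3
 x range [-12.9  47.8] y range [-54.5  52.5]
```

The block is flush: its yaw relative to the bed is 0.0°, the size reads 62 × 109 mm, and its front edge is at the bracket. On to the bar key.

Call:
move_arm(increments=[-1.12, 3.27, 0, 0, 0, 0, 0, -1.12, 3.27, 0, 0, 0, 0, 0, -1.12, 3.27, 0, 0, 0, 0, 0, -1.12, 3.27, 0, 0, 0, 0, 0, -1.12, 3.27, 0, 0, 0, 0, 0, -1.12, 3.27, 0, 0, 0, 0, 0, -1.12, 3.27, 0, 0, 0, 0, 0, -1.12, 3.27, 0, 0, 0, 0, 0, 0, 0, -3, 0, 0, 0, 0, 0, 0, -3, 0, 0, 0, 0, 0, 0, 0, 0, 0, 0, 0, 0, 0, 0, 0, 0, 0, 0])

```text
time: 12.63
position: [0.4393, 0.258, 0.0918]
tcp_rot: [-0.001, 0.666, 0.746, -0.002]
ft_force: [0.4, -0.7, 1.2]
gripper_width: -0.0
```

Call:
move_arm(increments=[0, 0, -2, 0, 0, 0, 0, 0, 0, -1.8, 0, 0, 0, 0, 0, 0, -0.8, 0, 0, 0, 0, 0, 0, -0.3, 0, 0, 0, 0, 0, 0, -0.25, 0, 0, 0, 0, 0, 0, -0.2, 0, 0, 0, 0, 0, 0, 0, 0, 0, 0, 0, 0, 0, 0, 0, 0, 0, 0])

```text
time: 13.3
position: [0.4408, 0.2584, 0.0407]
tcp_rot: [0.0, 0.666, 0.746, 0.0]
ft_force: [-0.4, -2.6, 3.1]
gripper_width: 0.0
```

Call:
move_arm(increments=[0, 0, -0.1, 0, 0, 0, 0, 0, 0, -0.1, 0, 0, 0, 0, 0, 0, 0, 0, 0, 0, 0])

```text
time: 13.55
position: [0.4409, 0.2586, 0.0396]
tcp_rot: [0.0, 0.666, 0.746, 0.001]
ft_force: [-3.1, -5.8, 23.3]
gripper_width: -0.0003
```

Bar key fully down at 39.6 mm, 23 N. Returning to regrasp the block high, clear of the bracket.

Call:
move_arm(increments=[0, 0, 3.5, 0, 0, 0, 0, 0, 0, 4, 0, 0, 0, 0, 2.16, -2.85, 0.5, 0, 0, 0, 0, 2.16, -2.85, 0.5, 0, 0, 0, 1, 2.16, -2.85, 0, 0, 0, 0, 1, 2.16, -2.85, 0, 0, 0, 0, 1, 2.16, -2.85, 0, 0, 0, 0, 1, 2.16, -2.85, 0, 0, 0, 0, 1, 2.16, -2.85, 0, 0, 0, 0, 1, 2.16, -2.85, 0, 0, 0, 0, 1, 2.16, -2.85, 0, 0, 0, 0, 1, 0, 0, 0, 0, 0, 0, 1])

```text
time: 14.55
position: [0.6388, -0.0025, 0.1236]
tcp_rot: [0.002, 0.668, 0.745, 0.001]
ft_force: [-0.3, 0.2, 0.6]
gripper_width: 0.0854
```

Call:
move_arm(increments=[0, 0, -2, 0, 0, 0, 1, 0, 0, 0, 0, 0, 0, 1, 0, 0, 0, 0, 0, 0, 1])

```text
time: 14.8
position: [0.6335, 0.0023, 0.1021]
tcp_rot: [-0.001, 0.666, 0.746, -0.001]
ft_force: [0.2, 0.9, 0.2]
gripper_width: 0.0855
```

Call:
move_arm(increments=[0.15, 0, -3, 0, 0, 0, 1, 0, 0, -3, 0, 0, 0, 1, 0, 0, -1.5, 0, 0, 0, 1, 0, 0, -0.7, 0, 0, 0, 1, 0, 0, -0.3, 0, 0, 0, 1, 0, 0, 0, 0, 0, 0, 1, 0, 0, 0, 0, 0, 0, 0.5, 0, 0, 0, 0, 0, 0, 0.5, 0, 0, 0, 0, 0, 0, 0.5, 0, 0, 0, 0, 0, 0, 0.5], force=40)

```text
time: 15.63
position: [0.6355, 0.0019, 0.0195]
tcp_rot: [-0.0, 0.666, 0.746, -0.0]
ft_force: [-5.5, 0.1, 8.6]
gripper_width: 0.0609
```

Call:
move_arm(increments=[0, 0, 0.5, 0, 0, 0, 0.5, -0.5, 0, 1, 0, 0, 0, 0.5, 0, 0, 3, 0, 0, 0, 0.5, 0, 0, 3, 0, 0, 0, 0.5, -0.22, 0, 0, 0, 0, -0.1124, 0.5, -0.22, 0, 0, 0, 0, -0.1124, 0.5, -0.22, 0, 0, 0, 0, -0.1124, 0.5, -0.22, 0, 0, 0, 0, -0.1124, 0.5, -0.22, 0, 0, 0, 0, -0.1124, 0.5, -0.22, 0, 0, 0, 0, -0.1124, 0.5, -0.22, 0, 0, 0, 0, -0.1124, 0.5, -0.22, 0, 0, 0, 0, -0.1124, 0.5])

```text
time: 16.63
position: [0.6137, 0.0019, 0.0943]
tcp_rot: [0.0, 0.925, 0.379, 0.001]
ft_force: [0.2, -0.4, -0.9]
gripper_width: 0.0609
```

Call:
move_arm(increments=[-0.22, -0.1, 0, 0, 0, -0.1124, 0.5, -0.22, -0.1, 0, 0, 0, -0.1124, 0.5, -0.22, 0, 0, 0, 0, -0.1124, 0.5, -0.22, 0, 0, 0, 0, -0.1124, 0.5, -0.22, 0, 0, 0, 0, -0.1124, 0.5, -0.22, 0, 0, 0, 0, -0.1124, 0.5, 0, 0, 0, 0, 0, 0, 0.5, 0, 0, 0, 0, 0, 0, 0.5])

```text
time: 17.3
position: [0.6006, -0.0001, 0.094]
tcp_rot: [0.0, 0.998, 0.056, 0.001]
ft_force: [-0.2, -0.3, -1.5]
gripper_width: 0.0612
```

```bash
python3 - <<'E'
from h import *
b,e,j=cam("side"); cv2.imwrite("pics/s3.png",cv2.resize(b[130:280,280:440],None,fx=4,fy=4,interpolation=cv2.INTER_CUBIC))
E
```

```text
(no output)
```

View pics/s3.png

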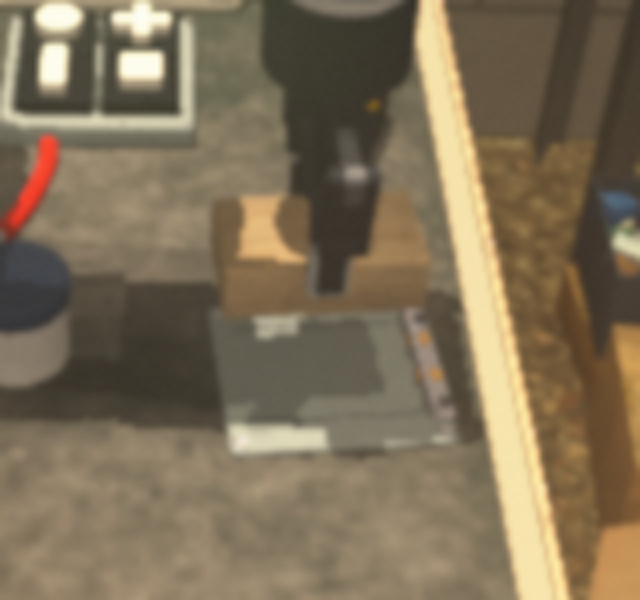

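The block is held level with its end facing the bracket, at (320,255) in the crop. Lowering.

Call:
move_arm(increments=[0, 0, -3, 0, 0, 0, 0.5, 0, 0, -2.5, 0, 0, 0, 0.5, 0, 0, -1.2, 0, 0, 0, 0.5, 0, 0, -0.4, 0, 0, 0, 0.5, 0, 0, -0.1, 0, 0, 0, 0.5, 0, 0, -0.1, 0, 0, 0, 0.5, 0, 0, 0, 0, 0, 0, 0.5, 0, 0, 0, 0, 0, 0, 0.5])

```text
time: 18.02
position: [0.6012, -0.0001, 0.0211]
tcp_rot: [0.0, 0.999, 0.055, 0.001]
ft_force: [-0.6, -0.2, 0.0]
gripper_width: 0.0611
```

Call:
move_arm(increments=[0, 0, -0.1, 0, 0, 0, 0.5, 0, 0, 0, 0, 0, 0, 0.5])

```text
time: 18.18
position: [0.6008, -0.0001, 0.0196]
tcp_rot: [0.0, 0.999, 0.055, 0.001]
ft_force: [-0.9, 0.5, 1.5]
gripper_width: 0.061
```

Call:
move_arm(increments=[0, 0, -0.06, 0, 0, 0, 0.5, 0, 0, -0.04, 0, 0, 0, 0.5, 0, 0, 0, 0, 0, 0, 0.5])

```text
time: 18.43
position: [0.6009, -0.0001, 0.0195]
tcp_rot: [-0.0, 0.999, 0.055, 0.001]
ft_force: [-4.3, -1.1, 11.8]
gripper_width: 0.0612
```

Call:
move_arm(increments=[0, 0, 0, 0, 0, 0, 1, 0, 0, 0, 0, 0, 0, 1, 0, 0, 0, 0, 0, 0, 1, 0, 0, 2, 0, 0, 0, 1, 0, 0, 3, 0, 0, 0, 1, 0, 0, 2, 0, 0, 0, 1, -2.65, -0.29, 0, 0, 0, 0, 0, -2.65, -0.29, 0, 0, 0, 0, 0, -2.65, -0.29, 0, 0, 0, 0, 0, 0, 0, 0, 0, 0, 0, 0, 0, 0, 0, 0, 0, 0, 0, 0, 0, 0, 0, 0, 0, 0])

```text
time: 19.43
position: [0.5218, -0.0088, 0.0883]
tcp_rot: [0.0, 0.999, 0.055, 0.001]
ft_force: [0.6, -0.2, 0.4]
gripper_width: 0.0124
```

```bash
python3 chk.py k2; python3 -c "
from h import *
print(ctrl.get_obs()['position'],ctrl.get_obs()['gripper_width'])"
```

```text
top none
wrist 19779 rect in bed frame [-22.4  -0.9] [62.2 95.4] 89.85 z 40.2
 x range [-68.6  24.2] y range [-31.   29.2]
[ 0.52213024 -0.00876214  0.08811143] -7.823604559327533e-05
```

Call:
move_arm(increments=[0, 0, -3, 0, 0, 0, 0, 0, 0, -3, 0, 0, 0, 0, 0, 0, -1.2, 0, 0, 0, 0, 0, 0, -0.4, 0, 0, 0, 0, 0.7, 0.08, 0, 0, 0, 0, 0, 0.5, 0.055, 0, 0, 0, 0, 0, 0.4, 0.045, 0, 0, 0, 0, 0, 0.4, 0.045, 0, 0, 0, 0, 0, 0, 0, 0, 0, 0, 0, 0, 0, 0, 0, 0, 0, 0, 0])

```text
time: 20.37
position: [0.5416, -0.0065, 0.0126]
tcp_rot: [0.0, 0.999, 0.055, 0.001]
ft_force: [0.5, 0.2, 0.4]
gripper_width: -0.0003
```

Call:
move_arm(increments=[0.15, 0.015, 0, 0, 0, 0, 0, 0.15, 0.015, 0, 0, 0, 0, 0, 0.1, 0.01, 0, 0, 0, 0, 0, 0, 0, 0, 0, 0, 0, 0, 0, 0, 0, 0, 0, 0, 0])

```text
time: 20.78
position: [0.5448, -0.0061, 0.0119]
tcp_rot: [-0.0, 0.999, 0.055, -0.0]
ft_force: [-0.3, -1.1, 0.0]
gripper_width: 0.0004
```

Call:
move_arm(increments=[0.1, 0.01, 0, 0, 0, 0, 0, 0.1, 0.01, 0, 0, 0, 0, 0, 0, 0, 0, 0, 0, 0, 0])

```text
time: 21.03
position: [0.5458, -0.006, 0.0118]
tcp_rot: [-0.0, 0.999, 0.055, -0.001]
ft_force: [-4.9, -1.3, 4.5]
gripper_width: -0.0003
```

Call:
move_arm(increments=[0.1, 0.01, 0, 0, 0, 0, 0, 0, 0, 0, 0, 0, 0, 0, 0, 0, 0, 0, 0, 0, 0])

```text
time: 21.28
position: [0.5458, -0.006, 0.0116]
tcp_rot: [-0.0, 0.999, 0.055, -0.002]
ft_force: [-8.4, -1.5, 5.2]
gripper_width: 0.0001
```

Call:
move_arm(increments=[-0.5, -0.05, 0, 0, 0, 0, 0, -1.5, -0.15, 0, 0, 0, 0, 0, 0, 0, 3, 0, 0, 0, 0, 0, 0, 4, 0, 0, 0, 0, 0, 0, 4, 0, 0, 0, 0, 0, 0, 3, 0, 0, 0, 0, 0, 0, 0, 0, 0, 0, 0, 0, 0, 0, 0, 0, 0, 0])

```text
time: 21.95
position: [0.5296, -0.0079, 0.1541]
tcp_rot: [0.0, 0.999, 0.055, 0.003]
ft_force: [0.2, -0.2, -0.8]
gripper_width: 0.0002
```

```bash
python3 chk.py k3; python3 -c "
from h import *
print(ctrl.get_obs()['position'])"
```

```text
top none
wrist 13022 rect in bed frame [-6.  -0.8] [108.5  62.2] 0.04 z 40.2
 x range [-59.1  47.1] y range [-31.   29.4]
 bracket x [48.9 53.7] 239
[ 0.52747501 -0.007828    0.1514197 ]
```

View pics/k3_wrist.png

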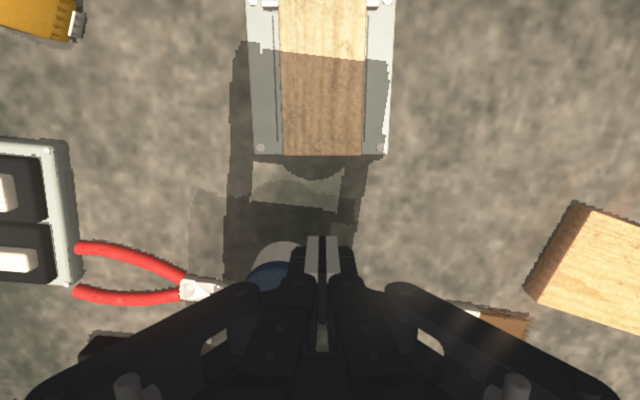

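The block's end is flush: yaw 0.04°, and in the wrist view the block runs up to the bracket at (325,5). Next, the square key.

Call:
move_arm(increments=[-0.37, 3.35, 0, 0, 0, 0, 0, -0.37, 3.35, 0, 0, 0, 0, 0, -0.37, 3.35, 0, 0, 0, 0, 0, -0.37, 3.35, 0, 0, 0, 0, 0, -0.37, 3.35, 0, 0, 0, 0, 0, -0.37, 3.35, 0, 0, 0, 0, 0, -0.37, 3.35, 0, 0, 0, 0, 0, -0.37, 3.35, 0, 0, 0, 0, 0, 0, 0, -3, 0, 0, 0, 0, 0, 0, -3, 0, 0, 0, 0, 0, 0, 0, 0, 0, 0, 0, 0, 0, 0, 0, 0, 0, 0])

```text
time: 23.05
position: [0.4961, 0.2592, 0.0895]
tcp_rot: [0.001, 0.998, 0.055, -0.003]
ft_force: [0.2, 0.2, 0.3]
gripper_width: -0.0
```

Call:
move_arm(increments=[0.1, 0, -2, 0, 0, 0, 0, 0, 0, -1.6, 0, 0, 0, 0, 0, 0, -0.8, 0, 0, 0, 0, 0, 0, -0.3, 0, 0, 0, 0, 0, 0, -0.25, 0, 0, 0, 0, 0, 0, -0.15, 0, 0, 0, 0, 0, 0, -0.1, 0, 0, 0, 0, 0, 0, 0, 0, 0, 0, 0])

```text
time: 23.72
position: [0.4996, 0.2601, 0.0406]
tcp_rot: [-0.0, 0.999, 0.055, 0.0]
ft_force: [1.0, -2.4, 4.2]
gripper_width: 0.0
```

Call:
move_arm(increments=[0, 0, -0.1, 0, 0, 0, 0, 0, 0, -0.1, 0, 0, 0, 0, 0, 0, 0, 0, 0, 0, 0])

```text
time: 23.97
position: [0.4997, 0.2602, 0.0397]
tcp_rot: [-0.0, 0.999, 0.055, 0.0]
ft_force: [-4.3, -5.8, 19.7]
gripper_width: 0.0001
```

Call:
move_arm(increments=[0, 0, 2, 0, 0, 0, 0, 0, 0, 4, 0, 0, 0, 0, -1.5, -2, 4, 0, 0, 0, 0, -2, -3, 1, 0, 0, 0, 0, -2, -3, 0, 0, 0, 0, 0, 0, 0, 0, 0, 0, 0, 0, 0, 0, 0, 0, 0, 0, 0])

```text
time: 24.55
position: [0.4454, 0.1816, 0.1439]
tcp_rot: [-0.0, 0.999, 0.054, 0.001]
ft_force: [0.9, 0.1, 0.4]
gripper_width: 0.0001
```

```bash
python3 - <<'E'
from h import *
a,d,i=cam("top"); b,_,_=cam("side")
c=cv2.resize(a[130:260,200:460],None,fx=3,fy=3,interpolation=cv2.INTER_CUBIC)
cv2.imwrite("pics/fin.png",c)
o=ctrl.get_obs();print(o["position"],o["ft_force"],o["time"])
z=np.load("top1.npz")["a"]; 
for n,(u0,u1,v0,v1) in dict(tin=(300,335,212,245),brush=(335,405,232,252),tape=(232,264,150,178),pliers=(250,308,226,252)).items():
    print(n,np.abs(a[v0:v1,u0:u1].astype(int)-z[v0:v1,u0:u1]).mean().round(1))
E
```

```text
[0.44685151 0.18302615 0.14375283] [ 0.27842958  0.41084874 -0.75528799] 24.65
tin 3.6
brush 3.6
tape 11.4
pliers 30.5
```

View pics/fin.png

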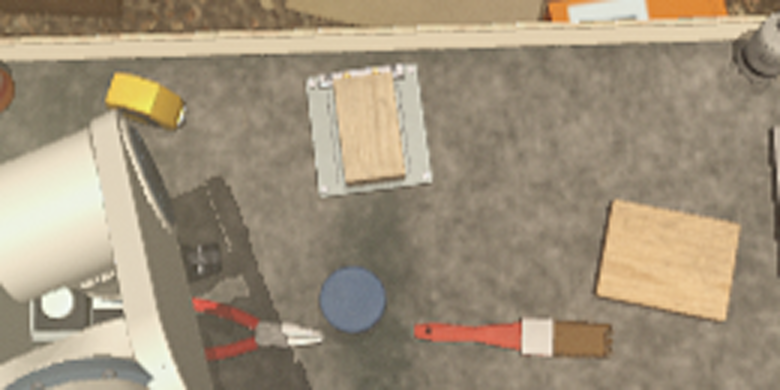

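The final view shows the block on the bed at (370,125) with its end flush to the bracket over the studs. The tin, brush, tape and pliers are where they were, and the arm is clear of everything. Handing in.

```bash
python3 -c "
from h import *
print(ctrl.sign_off())"
```

```text
the job is handed in; nothing more can be done
None
```

The damp test was carried out in the order asked and handed in at about 25 s of the 72 s allowed; sign-off reports no verdict.

| Step | Block position at the press | Height reached | Force |
|---|---|---|---|
| Round key | bed empty | 39.6 mm | 22 N |
| Bar key | long side flush to the bracket, 0.0° yaw error, about 1.6 mm off centre | 39.6 mm | 23 N |
| Square key | end flush to the bracket, 0.04° yaw error, about 1 mm off centre | 39.7 mm | 20 N |

- **Keys:** each went its full 6 mm travel, judged from the tool height and the rise in force, since the key joints can't be read directly. The plus key was not touched.
- **Block:** it was set down gently both times and pushed home until the bracket pushed back with 8–9 N. It was left with its end over both studs.
- **Other things on the bench:** the tin and brush match the first picture closely. The arm or its shadow spoiled the picture comparison for the tape and pliers, which I only judged unmoved by eye. The rest board was also judged only by eye.
- **Failed checks:** the top camera's automatic block check found too little to measure because the arm was in the way. The flushness figures therefore rest on the wrist camera, the contact forces and the final view.

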